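# Post the slide box through the flap of the microscopy hatch

### The job

With the fingertips only, push the flat slide box along the loading deck of the clear hatch and in through its swinging flap, until it slides down the chute inside and comes to rest at the bottom; then draw the hand back so that the flap falls shut behind it. Never pick the box up: it stays flat on the deck while you push it. Leave the other glassware and tools where they are, on the deck and on the bench.

Things in the scene. Friction and masses are not known exactly. Their poses are not given: they have to be found in the camera images.
- slide_box: Flat closed microscope-slide box, 90 mm long (its x) by 76 mm wide (its y) by 26 mm high, about 0.2 kg, black base, grey lid with a blank paper label. Origin at the centre of its underside, z up. It starts lying flat on the loading deck, at most about 20 degrees askew and up to 45 mm to the side of the flap's centre line; its +x end is the end nearer the flap.
- station: The hatch, one fixed unit on the bench: loading deck, opening with a flap, clear housing with a chute. Origin on the bench top, right below the middle of the opening's outer plane; its x axis is the feed direction (from the deck in through the flap; roughly the robot's +y), y across, z up. The numbers for the other hatch points are in this frame.
- deck_middle (a point): Middle of the loading deck's top: a level aluminium plate at z = 90 mm, from x = -245 mm to the opening at x = 0, 280 mm wide (y = -140 to 140 mm), edges open. Two upright white cheeks, 22 mm high, narrow the way to the opening, from about 170 mm between them at x = -52 mm to 104 mm at x = 0.
- flap_mouth (a point): Middle of the bottom of the opening, on the deck surface (x = 0, y = 0, z = 90 mm). The opening is 104 mm wide (y = -52 to 52 mm) and 48 mm high (z = 90 to 138 mm), under an aluminium lintel from x = -5 to 3 mm whose top is at z = 153 mm.
- sill_edge (a point): Inner edge of the level deck, 25 mm past the opening (x = 25 mm, z = 90 mm; slippery steel from the opening on); here the chute begins. Once the box's centre is past this edge (its rear end then still up to 20 mm outside the opening) the box tips and slides down by itself.
- chute_end (a point): Foot of the chute (x = 195 mm, z = 7 mm), at the upright end wall. The chute is slippery steel (friction about 0.15), 104 mm wide, and slopes down at 26 degrees from the sill edge. At rest against the end wall the box lies on the slope, its origin at about x = 143 mm, z = 32 mm.
- roof_middle (a point): Middle of the top of the clear housing over the chute, z = 153 mm (63 mm above the deck). The housing spans x = 0 to 200 mm and y = -61 to 61 mm; its walls and roof are see-through with thin aluminium edges.
- flap (a joint): Swing of the flap, a white panel 98 mm wide, 3 mm thick and 60 g that hangs from a hinge at station x = 7 mm, z = 137 mm, its lower edge 3 mm above the deck. 0 = hanging shut, grows to 1.5 rad as it swings inward and up; it opens inward only. It gives way to a push of under 1 N, rides on top of the box at about 1 rad while the box passes, and falls shut by its own weight in about 2 s once nothing is under it.
- vial: Bystander: small amber vial with black cap, 28 mm diameter, 50 mm high, standing on the deck beside the cheek on one side (about 115 mm off the centre line, 35 mm before the flap). Origin at the centre of its underside.
- dish: Bystander: small white dish, 36 mm diameter, 14 mm high, on the deck on the other side from the vial. Origin at the centre of its underside.
- needle_holder: Bystander: steel needle holder 190 mm long lying on the bench, 15 mm high. Origin on the bench below its middle part, x along it.
- square_dish: Bystander: clear rectangular dish 90 x 70 x 10 mm on the bench. Origin at the centre of its underside.
- beaker: Bystander: glass beaker, 68 mm diameter, 90 mm high, on the bench. Origin at the centre of its underside.
- reagent: Bystander: amber bottle, 60 mm diameter, 140 mm high, on the bench. Origin at the centre of its underside.
- mailer: Bystander: white slide mailer 80 x 30 x 20 mm lying on the bench. Origin at the centre of its underside.
There are look-alikes about, which are no part of the job. Of the things that look like the slide_box, the larger one is meant.

How it is judged:
On the way, in this order (a step that is already met when the one before it is completed fails the run):
1. the box, still flat on the deck, has pushed the flap open with its nose (value of joint flap above 0.7 rad and x of slide_box in the frame of station between -0.06 and 0.02 m and z of slide_box in the frame of station above 0.085 m and angle between slide_box's own z axis and vertical below 0.15 rad), for 0.1 s.
2. the box has slid down the chute (x of slide_box in the frame of station between 0.115 and 0.18 m and z of slide_box in the frame of station below 0.055 m and y of slide_box in the frame of station between -0.03 and 0.03 m), for 0.2 s.
At the end, for the whole second after the job is handed in: The slide box lies at rest (under 20 mm/s), lid up, at the bottom of the chute: origin 115 to 180 mm past the flap's plane, less than 55 mm above the bench, within 30 mm of the centre line; the flap hangs shut (under 0.1 rad) (all of step 2 and linear speed of slide_box below 0.02 m/s and value of joint flap below 0.1 rad and angle between slide_box's own z axis and vertical below 0.7 rad); the robot touches nothing.
It fails at once if the slide box is lifted more than 10 mm off the deck level (z of slide_box in the frame of station above 0.1 m).
It fails at once if the slide box is tipped while still outside on the deck (angle between slide_box's own z axis and vertical above 0.35 rad and x of slide_box in the frame of station below 0 m).
It fails at once if a bystander is pushed more than 25 mm or knocked over (distance of any of vial, dish, needle_holder, square_dish, beaker, reagent, mailer from where it was at the start of the episode above 0.025 m or angle between any of vial, dish, needle_holder, square_dish, beaker, reagent, mailer's own z axis and vertical above 0.5 rad).
It also fails if it takes over 43 s, if anything falls off the work surface, if the arm or the gripper's body presses on something with over 40 N, if the wrist force passes 120 N, or if a joint passes its speed limit or range.

### The arm

A 6-joint arm with a two-finger parallel gripper is mounted at the origin on the work surface. World frame = base frame: x ahead of the robot, y to its left, z up, the work surface at z = 0. Lengths are in m, angles in rad, forces in N, time in s.
With the tool pointing down it reaches from about 0.25 to 0.85 m from the base axis. Payload 12.5 kg.
Tool frame: the origin (TCP) lies at the very end of the fingers, on their centre line; the grasp point (between the pads) lies 19 mm behind it; z points along the fingers, y is the direction in which the jaws open and shut (so a half turn about z gives the same grasp; the last joint's range is limited). The gripper opens to 93 mm and grips with 3 to 60 N. Pads are 15 mm wide; open, the fingers measure 128 mm over their backs; the gripper's body (75 mm by 188 mm) begins 65 mm behind the grasp point.
Start: joints at [-0.085, 0.351, 1.652, -0, 1.139, -0.085], TCP at [0.55, 0, 0.219] pointing down, gripper open.
Joint ranges: [-2.75, 2.75], [-0.79, 2.1], [0.01, 2.65], [-1.57, 4.71], [0.07, 3.14], [-2.87, 2.87]. Speed limits (rad/s): [2.22, 2.22, 2.79, 3.14, 3.14, 3.14].

### API

Orientations are given as a rotation vector (axis times angle).
In Python, from rig import env gives the robot as it stands.
- The arm moves only by the tool step_arm, never from a script. Its argument "rows" is a list that holds one entry, the list of rows, each a list of 7 numbers: the closure, from -1 (fully open) to 1 (shut), so that 0 is half open, then the shift along the tool's x, y, z in cm, then the turn, a rotation vector about the tool's x, y, z in degrees. In form: [[[fingers, x, y, z, ax, ay, az], ...]]. A call has 1 to 10 rows; each row shifts and turns the pose as measured when the row begins, along the tool's axes as they then stand; what a row does not reach is not made up. A row lasts 1/8 s, in which the tool goes at most 62.5 mm and 10.7 degrees, less where a joint would pass 70% of its speed; a pose out of reach is approached as far as the arm can. A call is refused whole if a number of a shift passes 6.25 or a number of a turn 10.7, either way. A call with a gripper value outside its range is refused whole. The fingers move at their own pace and stop on an object; the grip force is fixed at half the most. Time passes only in rows, so rows that do not move let the fingers close. It gives the time, the measured TCP pose, the force and the opening at its end, in the units of the state.
- env.observe(): the state, without advancing time (a new reading comes with each control period).
- env.snapshot(name): name is "scene" or "side" or "wrist"; returns a dict with "frame" (384x512x3 uint8, red, green, blue), "z_map" (384x512 float32, m along the optical axis (not along the pixel's ray), 0 where there is no reading), "vfov" (degrees; the focal length in pixels is half the picture's height over the tangent of half this angle, whatever the lens; pixels are square), "cx", "cy" (the principal point, pixels), "k1" (the pictures are not rectified: a ray, as slopes to the right and down, at radius r is drawn at 1 + k1 r^2 times it, then the intrinsics apply), "R" (3x3) and "t" (3): a world point X has camera coordinates R X + t. Camera axes: x right, y down, z forward; pixel columns grow to the right and rows downward; lengths in m; the calibration is good to about 2 mm. A picture is of the moment at which its call begins.
- env.sign_off(): hands the job in, once; it reports no verdict.
The state is a dict: "t": time; "joints": joint angles; "joint_velocities": joint speeds; "joint_efforts": joint torques, N m; "tcp_pos": TCP position; "tcp_rot": TCP orientation; "contact_force": force on the tool from outside, world axes, zero at the start; "moment": the same for the moment, N m; "grip_width": finger opening in m.
Only numpy, scipy, OpenCV 4.12 (cv2) and the standard library are available. Lean on these libraries where they do the work, as an engineer would, in place of code of your own. Each camera call takes 0.05 s, during which the arm holds its last target.

## Working session

There is one attempt and no reset: what is moved stays moved. The work goes in short steps, Python scripts to look and compute and a tool call to move; the robot and the scene stay as the last step left them, time stands still between calls to the robot, and variables do not carry over. Pictures are saved under pics/ and viewed, and the job is handed in when it is done.

Besides the shell and the picture viewer there is one more tool, called by a JSON object that holds its "op" and its "data", one argument or row to a line. step_arm: Moves the arm, as the interface text tells. Its arguments: {"type":"object","properties":{"rows":{"type":"array","items":{"type":"array","items":{"type":"array","items":{"type":"number"}}}}},"required":["rows"]}

```bash
ls; mkdir -p pics; cat > h.py <<'E'
import numpy as np, cv2
from rig import env
def snap(n,f):
    s=env.snapshot(n); cv2.imwrite(f'pics/{f}.png',s['frame'][:,:,::-1]); np.savez(f'pics/{f}.npz',**s); return s
def ray(s,u,v):
    f=s['frame'].shape[0]/2/np.tan(np.radians(s['vfov'])/2)
    a=np.array([(u-s['cx'])/f,(v-s['cy'])/f]); b=a.copy()
    for _ in range(20): b=a/(1+s['k1']*(b@b))
    R=np.array(s['R']);t=np.array(s['t'])
    return -R.T@t, R.T@np.array([b[0],b[1],1.])
def onz(s,u,v,z):
    o,d=ray(s,u,v); return o+d*(z-o[2])/d[2]
def pt(s,u,v):
    o,d=ray(s,u,v); return o+d*float(s['z_map'][int(v),int(u)])
E
python3 - <<'E'
from h import *
print(env.observe())
for n in('scene','side','wrist'):
    s=snap(n,n+'0'); print(n,s['vfov'],s['cx'],s['cy'],s['k1'],-np.array(s['R']).T@s['t'])
E
```

```text
pics
{'t': 0.0, 'joints': array([-8.45978088e-02,  3.51198708e-01,  1.65241411e+00, -2.38392972e-05,
        1.13911399e+00, -8.45738920e-02]), 'joint_velocities': array([ 0.00100723, -0.00013546, -0.00041755, -0.00132621, -0.00112367,
        0.00013155]), 'joint_efforts': array([ 1.41757551e-03, -4.97321892e+01, -2.85254824e+01,  6.99741254e-02,
        2.57699919e-02, -1.73020858e-04]), 'tcp_pos': array([5.49656667e-01, 4.98639349e-05, 2.18125783e-01]), 'tcp_rot': array([-2.22085370e+00, -2.22082276e+00,  1.17446120e-03]), 'contact_force': array([-0.34193574, -0.26888694, -0.01744287]), 'moment': array([-0.02119888, -0.05143723, -0.00482468]), 'grip_width': 0.0930722604138079}
scene 51.217490072684775 250.37334081021768 189.92357766841027 -0.06482675134765917 [1.33123526 0.39930814 0.97841493]
side 56.186310495618024 252.22821250978487 188.32462492322884 0.02128445067671044 [ 0.32939779 -0.53748879  0.7614236 ]
wrist 63.82210848416295 259.5610367273348 188.0302613664314 0.012774707584500576 [0.54828497 0.07417419 0.38550124]
```

View pics/scene0.png

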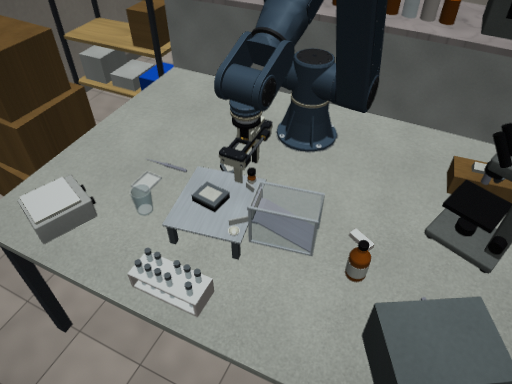

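View pics/side0.png

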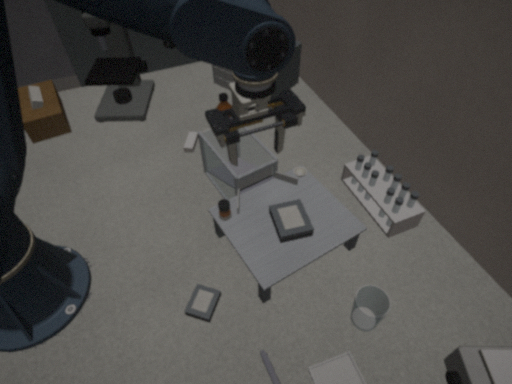

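View pics/wrist0.png

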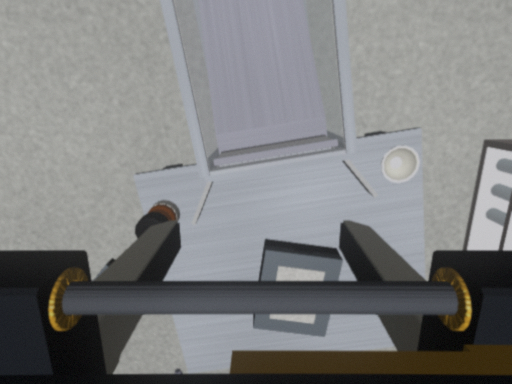

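```bash
python3 - <<'E'
from h import *
a=cv2.imread('pics/side0.png')[150:310,180:380]; cv2.imwrite('pics/side0z.png',cv2.resize(a,None,fx=4,fy=4,interpolation=2)[:600,:800])
a=cv2.imread('pics/scene0.png')[150:270,150:340]; cv2.imwrite('pics/scene0z.png',cv2.resize(a,None,fx=4,fy=4,interpolation=2))
a=cv2.imread('pics/wrist0.png')[110:384,120:440]; cv2.imwrite('pics/wrist0z.png',cv2.resize(a,None,fx=2.18,fy=2.18,interpolation=2))
E
```

```text
(no output)
```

View pics/side0z.png

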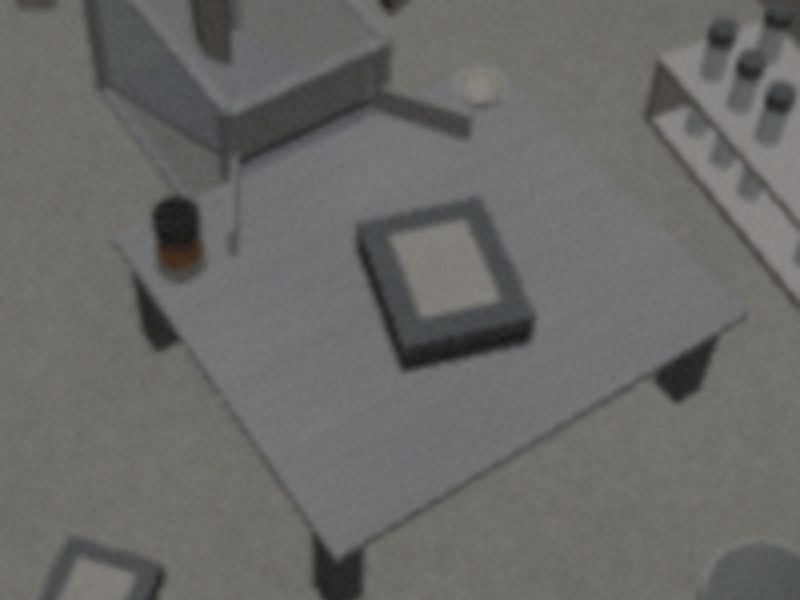

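View pics/scene0z.png

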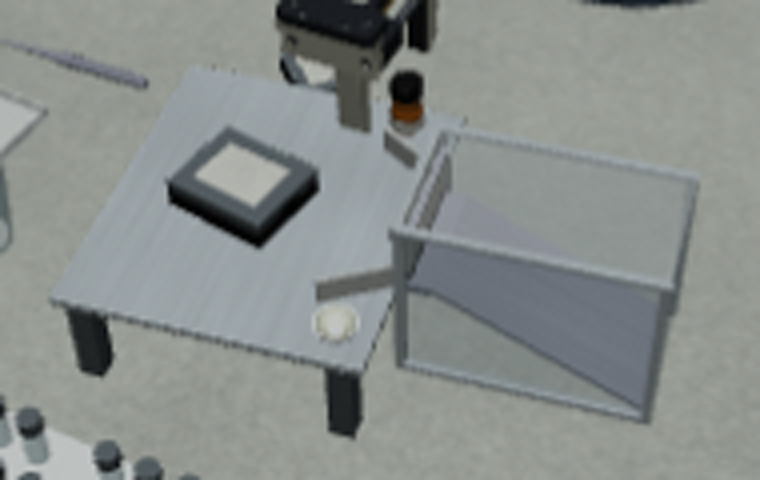

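View pics/wrist0z.png

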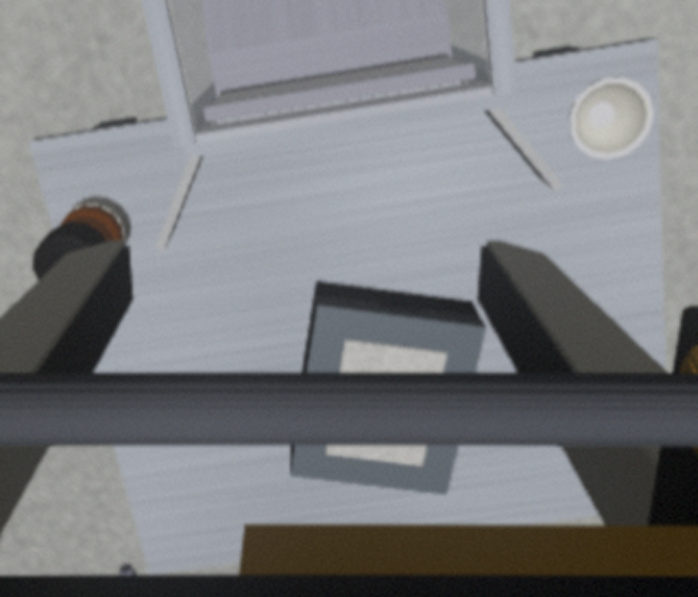

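```bash
python3 - <<'E'
from h import *
S={n:dict(np.load(f'pics/{n}0.npz')) for n in('side','scene','wrist')}
tr={'side':lambda a,b:(180+a/4-.4,150+b/4-.4),'scene':lambda a,b:(150+a/4-.4,150+b/4-.4),'wrist':lambda a,b:(120+a/2.18-.3,110+b/2.18-.3)}
P={'side':[('dFL',115,237,.09),('dNL',337,557,.09),('dNR',745,317,.09),('dFR',508,72,.09),('bFL',357,228,.116),('bFR',478,198,.116),('bNR',535,318,.116),('bNL',403,350,.116),('vial',180,268,.09),('dish',480,95,.09)],
'scene':[('dNL',190,67,.09),('dNR',52,300,.09),('dFR',360,370,.09),('dFL',467,120,.09),('bNL',230,128,.116),('bFL',318,183,.116),('bFR',259,230,.116),('bNR',168,182,.116),('dish',336,335,.09),('roof1',445,133,.153),('roof2',392,232,.153),('roof3',697,180,.153),('roof4',672,287,.153)],
'wrist':[('dFL',33,138,.09),('dFR',655,38,.09),('bFL',317,303,.116),('bFR',484,325,.116),('bNR',447,494,.116),('bNL',291,475,.116),('dish',605,125,.09),('linL',197,130,.153),('linR',490,90,.153)]}
for n in P:
    print(n)
    for k,a,b,z in P[n]:
        u,v=tr[n](a,b); p=onz(S[n],u,v,z); q=pt(S[n],u,v)
        print(k,(p*1000).round(0),'depth',(q*1000).round(0))
E
```

```text
side
dFL [427.   5.  90.] depth [441.  79.  -2.]
dNL [ 467. -235.   90.] depth [ 467. -234.   87.]
dNR [ 737. -192.   90.] depth [ 737. -192.   89.]
dFR [708.  34.  90.] depth [761. 115.  -4.]
bFL [554. -65. 116.] depth [564. -43.  86.]
bFR [628. -73. 116.] depth [628. -72. 115.]
bNR [ 617. -161.  116.] depth [ 618. -160.  113.]
bNL [ 542. -152.  116.] depth [ 544. -147.  108.]
vial [455. -33.  90.] depth [452. -45. 107.]
dish [682.  23.  90.] depth [681.  22.  91.]
scene
dNL [ 467. -233.   90.] depth [ 468. -232.   91.]
dNR [ 740. -185.   90.] depth [ 740. -186.   89.]
dFR [700.  51.  90.] depth [700.  51.  90.]
dFL [427.  10.  90.] depth [334. -29.  -1.]
bNL [ 543. -145.  116.] depth [ 538. -149.  110.]
bFL [568. -52. 116.] depth [555. -60. 101.]
bFR [632. -68. 116.] depth [628. -71. 111.]
bNR [ 618. -157.  116.] depth [ 596. -174.   90.]
dish [679.  20.  90.] depth [684.  24.  98.]
roof1 [511.  29. 153.] depth [510.  28. 151.]
roof2 [623.  39. 153.] depth [619.  37. 149.]
roof3 [478. 219. 153.] depth [479. 219. 155.]
roof4 [587. 237. 153.] depth [587. 237. 153.]
wrist
dFL [426.   7.  90.] depth [390. -13.   2.]
dFR [699.  51.  90.] depth [744.  44.   2.]
bFL [554. -62. 116.] depth [554. -63. 112.]
bFR [628. -72. 116.] depth [629. -74. 114.]
bNR [ 616. -162.  116.] depth [ 616. -160.  118.]
bNL [ 542. -151.  116.] depth [ 542. -150.  118.]
dish [682.  13.  90.] depth [680.  14.  95.]
linL [510.  24. 153.] depth [511.  25. 155.]
linR [613.  38. 153.] depth [612.  39. 155.]
```

{"op": "step_arm", "data": {
  "rows": [
    [[0,-4,0.6,0,0,0,2.5],[0,-4,0.6,0,0,0,2.5],[0,-4,0.6,0,0,0,2.5],[0,-4,0.4,0,0,0,0],[0,-2,0.2,0,0,0,0],[0,0,0,0,0,0,0]]
  ]
}}

```text
t: 0.9
tcp_pos: [0.5601, -0.1849, 0.2168]
tcp_rot: [-2.363, -2.066, 0.002]
contact_force: [0.2, 0.1, 0.7]
grip_width: 0.0469
```

```bash
cat > st.py <<'E'
from h import *
from scipy.spatial.transform import Rotation as Ro
def tostation(p):
    a=np.radians(99.3);d=np.array(p[:2])*1000-[562.8,29.5]
    return np.array([d@[np.cos(a),np.sin(a)],d@[-np.sin(a),np.cos(a)]])
def state():
    o=env.observe();R=Ro.from_rotvec(o['tcp_rot']).as_matrix()
    print('t',round(o['t'],2),'tcp',(o['tcp_pos']*1000).round(1),'st',tostation(o['tcp_pos']).round(1),'yaw rel feed',round(np.degrees(np.arctan2(R[1,0],R[0,0]))-99.3,2),'F',o['contact_force'].round(1),'w',round(o['grip_width'],4),'tilt',R[2].round(3))
E
python3 -c "
from st import *
state()"
```

```text
t 0.9 tcp [ 560.1 -184.9  216.8] st [-211.2   37.3] yaw rel feed -16.96 F [0.2 0.1 0.7] w 0.0469 tilt [ 0.001 -0.003 -1.   ]
```

{"op": "step_arm", "data": {
  "rows": [
    [[0,0.4,1.5,0,0,0,0],[0,0,0,3,0,0,0],[0,0,0,3,0,0,0],[0,0,0,3,0,0,0],[0,0,0,2,0,0,0],[0,0,0,0.7,0,0,0],[0,0,0,0,0,0,0]]
  ]
}}

```text
t: 1.78
tcp_pos: [0.577, -0.1729, 0.0975]
tcp_rot: [-2.355, -2.074, -0.0]
contact_force: [0.6, -0.5, 1.3]
grip_width: 0.0463
```

```bash
python3 -c "
from st import *
state()
snap('side','side1');snap('wrist','wrist1')
a=cv2.imread('pics/side1.png')[150:310,180:380]; cv2.imwrite('pics/side1z.png',cv2.resize(a,None,fx=4,fy=4,interpolation=2)[:600,:800])"
```

```text
t 1.77 tcp [ 577.  -172.9   97.5] st [-202.    18.7] yaw rel feed -16.56 F [ 0.6 -0.5  1.3] w 0.0463 tilt [ 0.003 -0.003 -1.   ]
```

View pics/side1z.png

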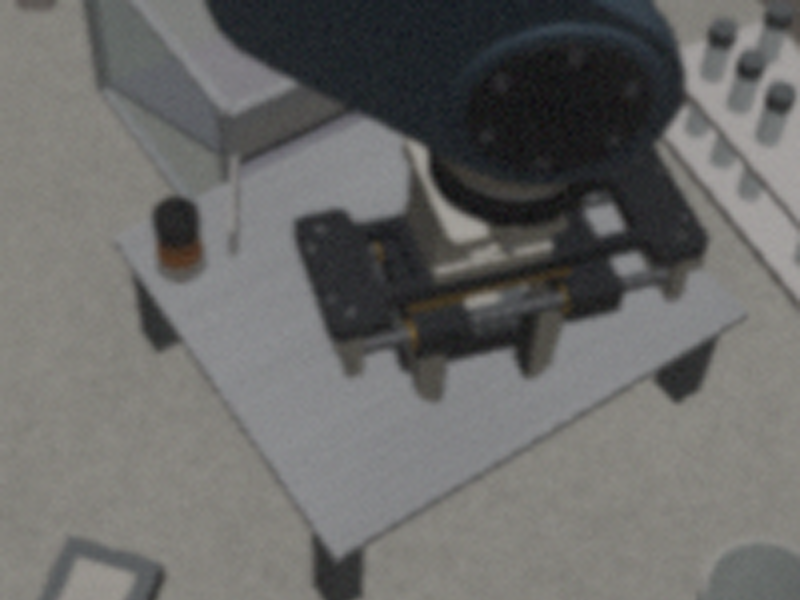

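View pics/wrist1.png

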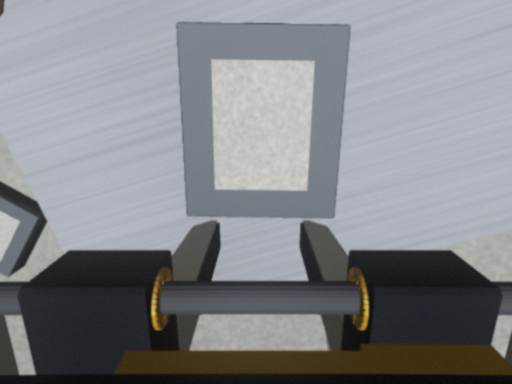

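{"op": "step_arm", "data": {
  "rows": [
    [[0,0.5,0,0,0,0,0],[0,0.5,0,0,0,0,0],[0,0.7,0,0,0,0,0],[0,0.7,0,0,0,0,0],[0,0.7,0,0,0,0,-1.5],[0,0.7,0,0,0,0,-1.5],[0,0.7,0,0,0,0,-1.5],[0,0.7,0,0,0,0,-1.5],[0,0,0,0,0,0,0]]
  ]
}}

```text
t: 3.0
tcp_pos: [0.584, -0.1179, 0.1001]
tcp_rot: [2.237, 2.206, 0.003]
contact_force: [0.0, -0.1, 0.4]
grip_width: 0.0462
```

```bash
python3 -c "
from st import *
state()
snap('wrist','wrist2')"
```

```text
t 3.0 tcp [ 584.  -117.9  100.1] st [-148.9    2.9] yaw rel feed -10.1 F [ 0.  -0.1  0.4] w 0.0462 tilt [ 0.001  0.002 -1.   ]
```

View pics/wrist2.png

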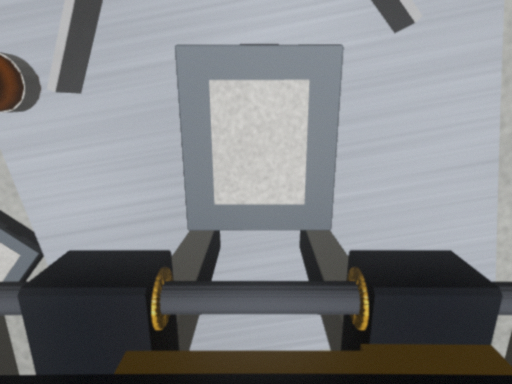

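{"op": "step_arm", "data": {
  "rows": [
    [[0,0.7,0,0.1,0,0,-1.6],[0,0.7,0,0.1,0,0,-1.6],[0,0.7,0,0.1,0,0,-1.6],[0,0.7,0,0.1,0,0,-1.6],[0,0.7,0,0,0,0,-1.6],[0,0.7,0,0,0,0,-1.6],[0,0,0,0,0,0,0]]
  ]
}}

```text
t: 3.92
tcp_pos: [0.5819, -0.0739, 0.0964]
tcp_rot: [2.03, 2.395, 0.004]
contact_force: [0.5, 0.0, -1.1]
grip_width: 0.0464
```

```bash
python3 -c "
from st import *
state()
snap('wrist','wrist3');snap('scene','scene3')
a=cv2.imread('pics/scene3.png')[150:270,150:340]; cv2.imwrite('pics/scene3z.png',cv2.resize(a,None,fx=4,fy=4,interpolation=2))"
```

```text
t 3.92 tcp [581.9 -73.9  96.4] st [-105.1   -2.1] yaw rel feed 0.13 F [ 0.5  0.  -1.1] w 0.0464 tilt [-0.     0.003 -1.   ]
```

View pics/wrist3.png

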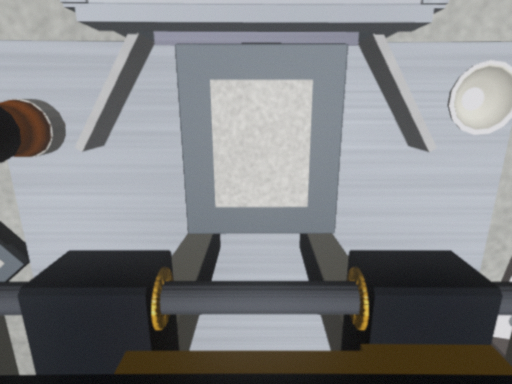

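View pics/scene3z.png

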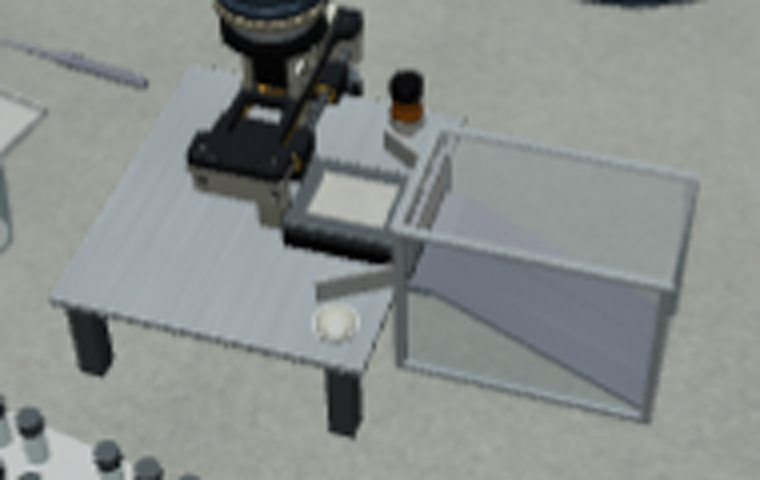

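{"op": "step_arm", "data": {
  "rows": [
    [[0,0.6,0,0,0,0,0],[0,0.6,0,0,0,0,0],[0,0.6,0,0,0,0,0],[0,0.6,0,0,0,0,0],[0,0.6,0,0,0,0,0],[0,0.6,0,0,0,0,0],[0,0.6,0,0,0,0,0],[0,0,0,0,0,0,0]]
  ]
}}

```text
t: 5.03
tcp_pos: [0.5744, -0.0301, 0.0962]
tcp_rot: [2.032, 2.393, 0.003]
contact_force: [-0.5, 0.4, -0.4]
grip_width: 0.0465
```

```bash
python3 -c "
from st import *
state()
snap('wrist','wrist4');snap('scene','scene4')
a=cv2.imread('pics/scene4.png')[150:270,150:340]; cv2.imwrite('pics/scene4z.png',cv2.resize(a,None,fx=4,fy=4,interpolation=2))"
```

```text
t 5.03 tcp [574.4 -30.1  96.2] st [-60.7  -1.8] yaw rel feed 0.03 F [-0.5  0.4 -0.4] w 0.0465 tilt [-0.     0.003 -1.   ]
```

View pics/wrist4.png

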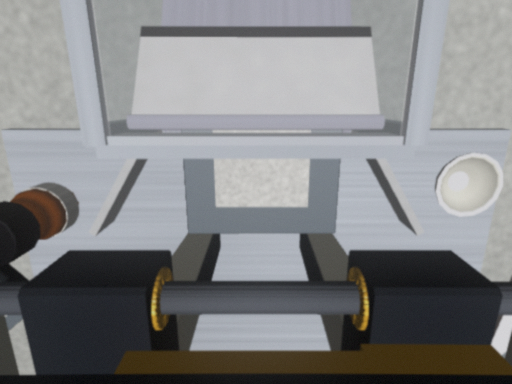

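View pics/scene4z.png

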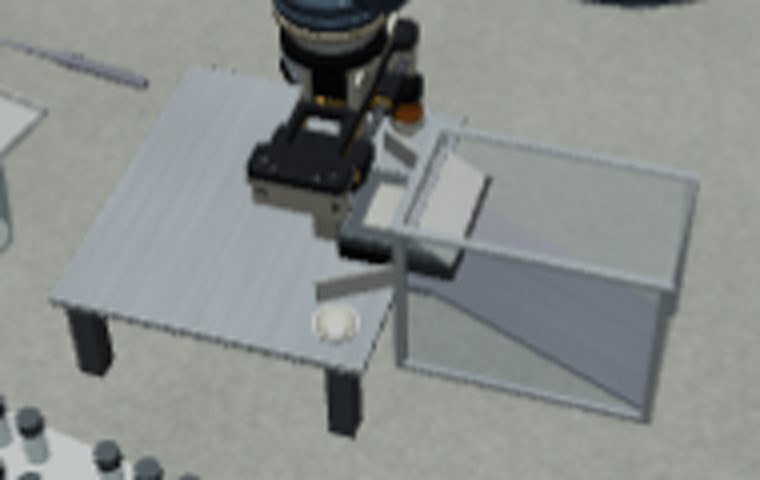

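{"op": "step_arm", "data": {
  "rows": [
    [[0,0.5,0,0,0,0,0],[0,0.5,0,0,0,0,0],[0,0.5,0,0,0,0,0],[0,0.5,0,0,0,0,0],[0,0.5,0,0,0,0,0],[0,0.5,0,0,0,0,0],[0,0.5,0,0,0,0,0],[0,0,0,0,0,0,0]]
  ]
}}

```text
t: 6.12
tcp_pos: [0.5683, 0.0065, 0.0962]
tcp_rot: [2.033, 2.393, 0.003]
contact_force: [1.2, -0.1, -0.7]
grip_width: 0.0465
```

```bash
python3 -c "
from st import *
state()
snap('wrist','wrist5');snap('scene','scene5')
a=cv2.imread('pics/scene5.png')[150:270,150:340]; cv2.imwrite('pics/scene5z.png',cv2.resize(a,None,fx=4,fy=4,interpolation=2))"
```

```text
t 6.12 tcp [568.3   6.5  96.2] st [-23.6  -1.7] yaw rel feed 0.01 F [ 1.2 -0.1 -0.7] w 0.0465 tilt [-0.     0.003 -1.   ]
```

View pics/wrist5.png

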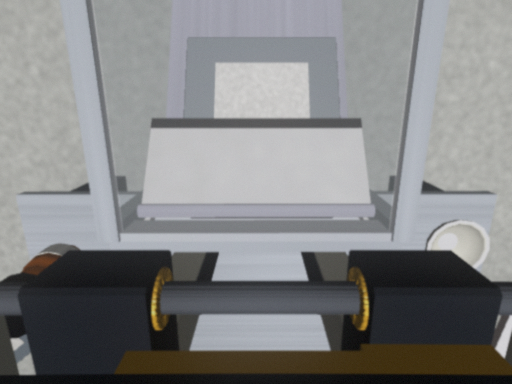

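View pics/scene5z.png

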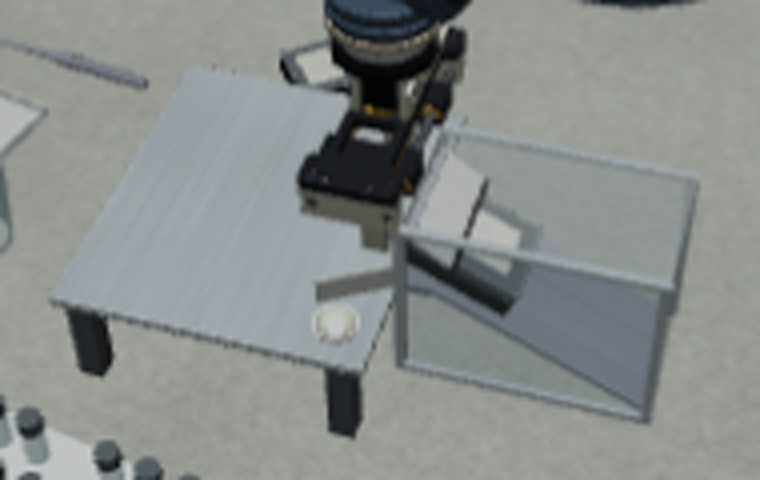

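It is tipped and sliding. I'll draw the hand back now and let the flap fall.

{"op": "step_arm", "data": {
  "rows": [
    [[0,-1,0,0,0,0,0],[0,-2,0,0,0,0,0],[0,-2,0,0,0,0,0],[0,-2,0,-1,0,0,0],[0,-2,0,-2,0,0,0],[0,0,0,0,0,0,0],[0,0,0,0,0,0,0],[0,0,0,0,0,0,0],[0,0,0,0,0,0,0],[0,0,0,0,0,0,0]]
  ]
}}

```text
t: 7.48
tcp_pos: [0.583, -0.0902, 0.1264]
tcp_rot: [2.036, 2.392, 0.002]
contact_force: [-0.1, -1.1, -0.0]
grip_width: 0.0462
```

{"op": "step_arm", "data": {
  "rows": [
    [[0,0,0,0,0,0,0],[0,0,0,0,0,0,0],[0,0,0,0,0,0,0],[0,0,0,0,0,0,0],[0,0,0,0,0,0,0],[0,0,0,0,0,0,0],[0,0,0,0,0,0,0],[0,0,0,0,0,0,0],[0,0,0,0,0,0,0],[0,0,0,0,0,0,0]]
  ]
}}

```text
t: 8.72
tcp_pos: [0.583, -0.0899, 0.1262]
tcp_rot: [2.036, 2.393, 0.002]
contact_force: [-0.2, -0.6, -0.5]
grip_width: 0.0465
```

{"op": "step_arm", "data": {
  "rows": [
    [[0,0,0,0,0,0,0],[0,0,0,0,0,0,0],[0,0,0,0,0,0,0],[0,0,0,0,0,0,0],[0,0,0,0,0,0,0],[0,0,0,0,0,0,0],[0,0,0,0,0,0,0],[0,0,0,0,0,0,0]]
  ]
}}

```text
t: 9.72
tcp_pos: [0.583, -0.0899, 0.1262]
tcp_rot: [2.036, 2.393, 0.002]
contact_force: [-0.1, -0.5, -0.8]
grip_width: 0.0463
```

```bash
python3 -c "
from st import *
state()
snap('wrist','wrist6');snap('scene','scene6')
a=cv2.imread('pics/scene6.png')[150:270,150:340]; cv2.imwrite('pics/scene6z.png',cv2.resize(a,None,fx=4,fy=4,interpolation=2))"
```

```text
t 9.72 tcp [583.  -89.9 126.2] st [-121.1   -0.6] yaw rel feed -0.08 F [-0.1 -0.5 -0.8] w 0.0463 tilt [ 0.001  0.001 -1.   ]
```

View pics/wrist6.png

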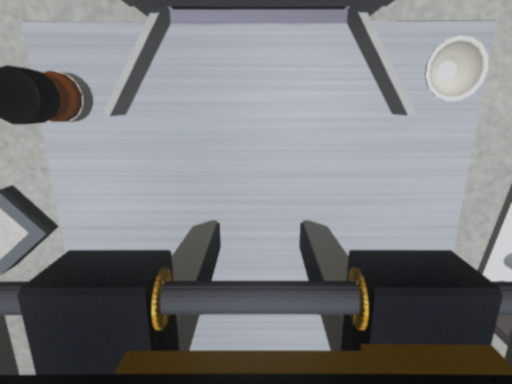

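View pics/scene6z.png

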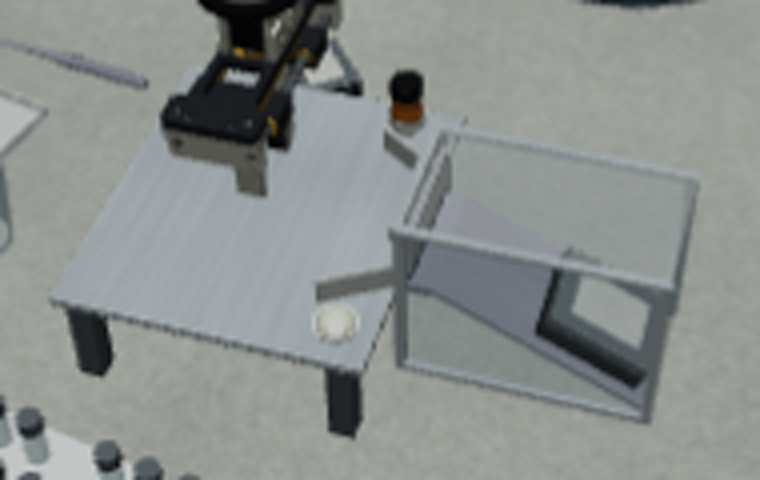

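```bash
python3 -c "
from st import *
s=dict(np.load('pics/scene6.npz'))
p=onz(s,150+612/4-.4,150+312/4-.4,.055);q=pt(s,302,227)
print(tostation(p),q,tostation(q)); s=snap('scene','scene7'); print(np.abs(s['frame'][205:260,280:325].astype(float)-np.load('pics/scene6.npz')['frame'][205:260,280:325]).mean())
print(env.sign_off())"
```

```text
[156.34995869  -4.68887344] [0.59284734 0.19638256 0.11593976] [159.8332431 -56.6212498]
0.5054545454545455
the job is handed in; nothing more can be done
None
```

I pushed the slide box through the flap and it is now at the bottom of the chute. I drew the hand back, the flap closed, and I handed the job in at about 10 s of the 43 s allowed.

- **Push:** I set two half-open fingertips flat against the box's rear face. I pushed it along a gentle curve that took out its roughly 17° skew, then straight in along the centre line. Measured contact forces stayed around 1 N.
- **Flap:** A mid-push picture showed the flap riding well up on the still-flat box, but I did not measure its angle.
- **Box at rest:** The last pictures show it lid up against the end wall. Its label centre is at about x = 156 mm, y = −5 mm in the hatch frame. Allowing for the lid height on the slope, that puts the origin at about 145 mm, close to the expected 143 mm. Two pictures taken just before hand-in showed no visible change.
- **Flap and hand:** The flap looks shut, judged by eye. The hand is clear, about 12 cm back from the opening and 36 mm above the deck.
- **Bystanders:** The vial and dish look unmoved. I did not re-measure the items on the bench, but the arm did not go near them.
- **Check that disagreed:** The depth reading on the box landed on the clear housing (z = 116 mm, y = −57 mm). I discarded it and used the ray-and-plane position instead.

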